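# Hand the tube over from a seized screw clamp to a toggle clamp

### The job

The metal tube in the welding jig is held only by the screw clamp, whose knob has seized. First push the toggle clamp's handle down over centre until it stays down by itself with its pad holding the tube; then break the square black knob loose with a short firm twist anticlockwise (seen from above) and go on turning it the same way for half a turn in all or a little more. Do not shift the tube, leave the other things on the bench where they are, and let go of everything.

Things in the scene. Friction and masses are not known exactly. Their poses are not given: they have to be found in the camera images.
- jig_plate: Steel jig plate lying on the bench, 220 x 380 x 12 mm (x, y, z), fixed. Origin at the centre of its underside; x axis points away from the robot side, y along the tube. Six pins, 10 mm thick and 14 mm high, locate the tube. A loose hex nut and a small steel block lie on the plate.
- tube: Loose rectangular metal tube, 40 x 340 x 20 mm (x, y, z), 0.4 to 0.85 kg, lying along the plate's y on the plate, between pins. Origin at the centre of its underside. It must stay where it is.
- screw_clamp: Fixed screw clamp standing on the plate. Origin under its pillar at the plate's top face, which is 12 mm above the bench; x points over the tube, z up. A grey arm at 42 to 58 mm above the origin carries a round head (radius 32 mm) centred 80 mm along x, over the tube; the knob stands on it, a spindle with a foot of radius 13 mm below. It and the toggle clamp stand side by side about 180 mm apart, in either order.
- knob_grip (a point): Point on the vertical axis of the screw clamp's knob, at the height to grip, 97 mm above the plate's top. The knob is a black square with well rounded corners, 44 mm across its flats (flats are 24 mm long), 30 mm high, from 80 to 110 mm above the plate's top; below it a steel neck of radius 9 mm, then the head at 58 mm. x and y of this frame are perpendicular to the flats and turn with the knob; z is up.
- knob (a joint): Angle of the knob in rad: 0 as found (tight), grows anticlockwise seen from above; half a turn is 3.14, the stop is at 6.28. Seized: it takes about 0.5 N m to start, which fades out over the first 0.45 rad, so grip it firmly (about 40 N); after that only 0.05 N m. It stays where it is left. The spindle below rises 1.5 mm per rad.
- toggle_clamp: Fixed toggle clamp standing on the plate: steel foot 75 x 50 mm with two cheek plates up to 50 mm. Origin under its centre at the plate's top face; x points over the tube (arm and pad side), -x is the handle side, z up. The handle's pivot axis is parallel to y through (-26, 0, 40) mm. The arm, raised at the start, pivots at (12, 0, 36) mm, is 68 mm long and comes down on the tube as the handle goes down.
- handle (a joint): Angle of the toggle handle in rad. 0 is open: the handle rises at 60 degrees above level, leaning to the clamp's -x. It grows as the handle is pushed down and away from the tube, to its stop at 0.960, 5 degrees above level. It springs back open if let go before about 0.8, may hang between, and stays shut when pushed to the stop; the push is 3 to 6 N near the handle's end.
- handle_press (a point): Point on the centre line of the toggle handle where it is pushed, 85 mm from the pivot. The handle is a black round grip of radius 8 mm from 35 to 92 mm from the pivot (rounded end at 100 mm), on a steel bar of radius 5 mm. This frame turns with the handle and is level-aligned with the clamp when the handle is open.
- pad: The toggle clamp's round rubber pad (radius 11 mm) on a sprung stem under the end of the arm. Origin where the stem meets the arm's centre line; the pad's face is 19.5 mm below it along -z. Shut, it bears on the tube with about 9 N.
- nut: Loose hex nut, 26 mm wide, 13 mm high, on the plate between the two clamps. Bystander.
- weld_block: Loose steel block 30 x 50 x 30 mm on the plate beyond the tube. Bystander.
- screwdriver: Screwdriver with a black handle on the left side. Bystander.
- steel_rule: Metal rule 300 x 30 x 4 mm on the right side. Bystander.
- spray_can: Standing grey can, radius 30 mm, 160 mm high, on the left. Bystander.

How it is judged:
By the outcome, as a careful person would: the job done as asked, in the order asked, and still so for the second after the job is handed in, with the robot touching nothing.
It also fails if it takes over 72 s, if anything falls off the work surface, if the arm or the gripper's body presses on something with over 40 N, if the wrist force passes 120 N, or if a joint passes its speed limit or range.

### The arm

A 6-joint arm with a two-finger parallel gripper is mounted at the origin on the work surface. World frame = base frame: x ahead of the robot, y to its left, z up, the work surface at z = 0. Lengths are in m, angles in rad, forces in N, time in s.
With the tool pointing down it reaches from about 0.325 to 0.85 m from the base axis. Payload 4.4 kg.
Tool frame: the origin (TCP) lies midway between the tips of the shut fingers; the grasp point (between the pads) lies 19 mm behind it; x points along the fingers, y is the direction in which the jaws open and shut, and the axes are right-handed (so a half turn about x gives the same grasp; the last joint's range is limited). The gripper opens to 94 mm and grips with 3 to 60 N. Pads are 16 mm wide; open, the fingers measure 119 mm over their backs; the gripper's body (75 mm by 177 mm) begins 78 mm behind the grasp point.
Start: joints at [1.036, 0.207, 1.542, -0, 1.393, -0.15], TCP at [0.216, 0.533, 0.205] pointing down, gripper open.
Joint ranges: [-2.73, 2.73], [-0.86, 2.22], [0.23, 2.46], [-1.11, 4.25], [0.08, 2.63], [-2.82, 2.82]. Speed limits (rad/s): [2.79, 2.79, 3.14, 3.14, 3.14, 3.14].

### API

Orientations are given as a unit quaternion [w, x, y, z].
In Python, from rig import env gives the robot as it stands.
- The arm moves only by the tool step_arm, never from a script. Its arguments are lists of equal length, an entry for each row: "jaw": the closure in counts, from 0 (fully open) to 255 (shut); "xyz": the shift along the tool's x, y, z in m, a list of three; "roll": the turn about the tool's x in rad. A call has 1 to 5 rows; each row is the pose to reach, as a shift and turn from the pose commanded when the call began, along the tool's axes at that moment; what a row does not reach only later rows make up. A row lasts 1/10 s, in which the tool goes at most 50 mm and 8.59 degrees, less where a joint would pass 70% of its speed; a pose out of reach is approached as far as the arm can. A call with a gripper value outside its range is refused whole. The fingers move at their own pace and stop on an object; "force" is the grip in N (left out, the last holds). Time passes only in rows, so rows that repeat a pose let the fingers close. It gives the time, the measured TCP pose, the force and the opening at its end, in the units of the state.
- env.observe(): the state, without advancing time (a new reading comes with each control period).
- env.camera(name): name is "scene" or "side" or "wrist"; returns the picture (384x512x3 uint8, red, green, blue); there is no depth.
- env.camera_model(name): a dict with "intrinsics" (3x3 intrinsics, pixels), "xyz" and "orientation" of the camera in the world; the wrist camera has in their place "hand_eye" (4x4, takes a point from camera to tool coordinates, whose origin is the TCP and whose axes are the tool frame's). Camera axes: x right, y up, looking along -z (the intrinsics and any distortion apply to the point x, -y, -z); pixel columns grow to the right and rows downward; lengths in m; the calibration is good to about 2 mm. A picture is of the moment at which its call begins: read the wrist's pose just before it. camera_model takes no time and is no camera call.
- env.finish_job(): hands the job in, once; it reports no verdict.
The state is a dict: "time_s": time; "joint_positions": joint angles; "joint_vel": joint speeds; "joint_efforts": joint torques, N m; "tool_pos": TCP position; "eef_rot": TCP orientation; "contact_force": force on the tool from outside, world axes, zero at the start; "wrist_torque": the same for the moment, N m; "gripper_width": finger opening in m.
Only numpy, scipy, OpenCV 4.12 (cv2) and the standard library are available. Lean on these libraries where they do the work, as an engineer would, in place of code of your own. Each camera call takes 0.05 s, during which the arm holds its last target.

## Working session

There is one attempt and no reset: what is moved stays moved. The work goes in short steps, Python scripts to look and compute and a tool call to move; the robot and the scene stay as the last step left them, time stands still between calls to the robot, and variables do not carry over. Pictures are saved under pics/ and viewed, and the job is handed in when it is done.

Besides the shell and the picture viewer there is one more tool, called after "Request:" as name(argument=value, ...) on one line, values as JSON. step_arm: Moves the arm, as the interface text tells. Its arguments: {"type":"object","properties":{"jaw":{"type":"array"},"xyz":{"type":"array"},"roll":{"type":"array"},"force":{"type":"number"}},"required":["jaw","xyz","roll"]}

```bash
mkdir -p pics; ls; python3 - <<'E'
from rig import env
import cv2,numpy as np
for n in ["scene","side","wrist"]:
    s=env.observe()
    im=env.camera(n); cv2.imwrite(f"pics/a_{n}.png",im[:,:,::-1])
    print(n,env.camera_model(n))
print(s)
E
```

```text
pics
scene {'intrinsics': array([[469.19533117,   0.        , 248.31784486],
       [  0.        , 469.19533117, 187.64151794],
       [  0.        ,   0.        ,   1.        ]]), 'xyz': array([ 1.12568459, -0.80291225,  1.24822632]), 'orientation': array([0.89684749, 0.32270609, 0.10849496, 0.28240786])}
side {'intrinsics': array([[353.38985414,   0.        , 252.98586377],
       [  0.        , 353.38985414, 193.1975158 ],
       [  0.        ,   0.        ,   1.        ]]), 'xyz': array([ 0.40298012, -0.85032209,  0.72226896]), 'orientation': array([ 0.88568407,  0.45625455, -0.03196027, -0.07983773])}
wrist {'intrinsics': array([[313.92082412,   0.        , 254.76367824],
       [  0.        , 313.92082412, 188.2432266 ],
       [  0.        ,   0.        ,   1.        ]]), 'hand_eye': array([[-6.74437337e-06,  2.49434862e-01, -9.68391579e-01,
        -1.79161098e-01],
       [ 9.99999916e-01, -3.94764391e-04, -1.08646519e-04,
         5.21271177e-05],
       [-4.09386741e-04, -9.68391498e-01, -2.49434838e-01,
        -7.28235842e-02],
       [ 0.00000000e+00,  0.00000000e+00,  0.00000000e+00,
         1.00000000e+00]])}
{'time_s': 0.1, 'joint_positions': array([ 1.03550727e+00,  2.07317456e-01,  1.54278471e+00,  2.27889418e-05,
        1.39350008e+00, -1.50517673e-01]), 'joint_vel': array([-0.00129679, -0.00137535, -0.00281682, -0.00043712,  0.00031483,
        0.00069422]), 'joint_efforts': array([-7.94104890e-04, -3.71866286e+01, -2.82292092e+01,  7.00800866e-02,
        3.11801210e-02, -3.97417284e-05]), 'tool_pos': array([0.21546768, 0.53232991, 0.20442928]), 'eef_rot': array([ 0.69381431,  0.13453447,  0.69430701, -0.1358674 ]), 'contact_force': array([ 0.50493308, -0.58930374,  0.36317677]), 'wrist_torque': array([-0.01807226,  0.0002281 ,  0.01750856]), 'gripper_width': 0.09416774564370489}
```

View pics/a_scene.png

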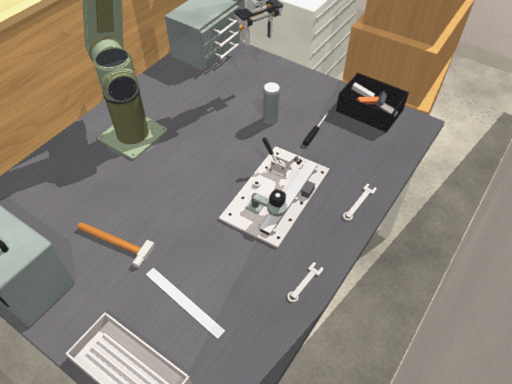

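View pics/a_side.png

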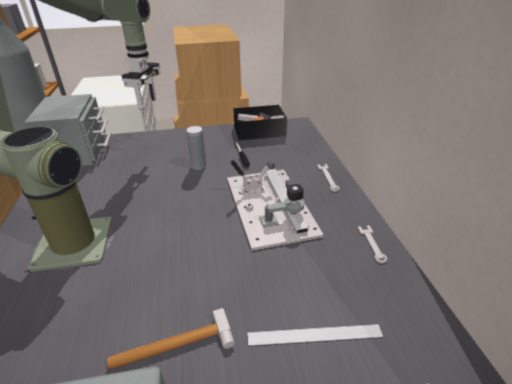

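View pics/a_wrist.png

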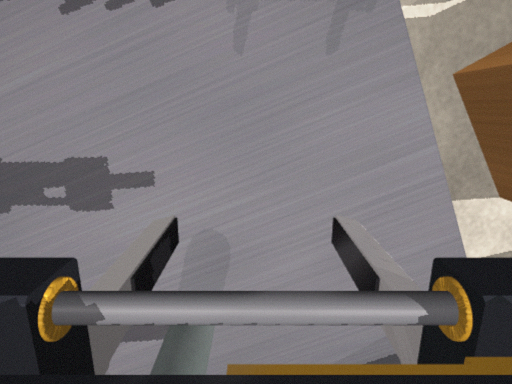

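The scene view shows the plate around (275,195), with the knob at (278,198) and the toggle handle at (268,146). In the side view the knob is at (295,191) and the handle tip at (238,168). I'll zoom in on both.

```bash
cat > h.py <<'E'
import numpy as np,cv2
from scipy.spatial.transform import Rotation as R
from rig import env
def rot(q): return R.from_quat([q[1],q[2],q[3],q[0]]).as_matrix()
def cam(n,s=None):
    m=env.camera_model(n);K=np.array(m["intrinsics"])
    if n!="wrist": return K,rot(m["orientation"]),np.array(m["xyz"])
    s=s or env.observe();T=np.array(m["hand_eye"]);Rt=rot(s["eef_rot"])
    return K,Rt@T[:3,:3],Rt@T[:3,3]+np.array(s["tool_pos"])
def ray(c,u,v):
    K,Rm,p=c; d=np.linalg.solve(K,[u,v,1.]); d=Rm@np.array([d[0],-d[1],-d[2]]); return p,d/np.linalg.norm(d)
def onz(c,u,v,z):
    p,d=ray(c,u,v); return p+d*(z-p[2])/d[2]
def proj(c,X):
    K,Rm,p=c; x=Rm.T@(np.array(X)-p); q=K@np.array([x[0],-x[1],-x[2]]); return q[:2]/q[2]
def tri(rs):
    A=np.zeros((3,3));b=np.zeros(3)
    for p,d in rs:
        M=np.eye(3)-np.outer(d,d);A+=M;b+=M@p
    X=np.linalg.solve(A,b); return X,[np.linalg.norm((np.eye(3)-np.outer(d,d))@(X-p)) for p,d in rs]
E
python3 - <<'E'
import cv2
a=cv2.imread("pics/a_scene.png")[130:250,210:340];cv2.imwrite("pics/b1.png",cv2.resize(a,None,fx=6,fy=5.0,interpolation=2)[:600,:780])
a=cv2.imread("pics/a_side.png")[155:250,220:330];cv2.imwrite("pics/b2.png",cv2.resize(a,None,fx=6,fy=6,interpolation=2))
E
```

```text
(no output)
```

View pics/b1.png

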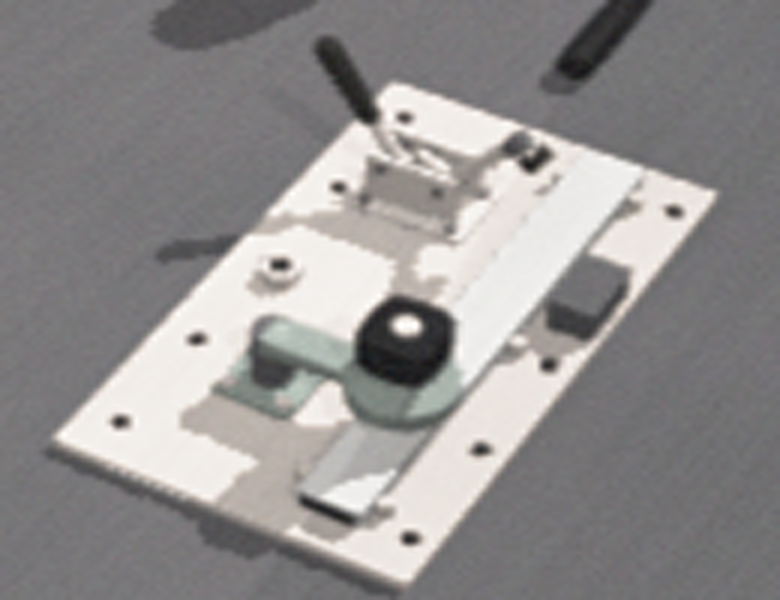

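View pics/b2.png

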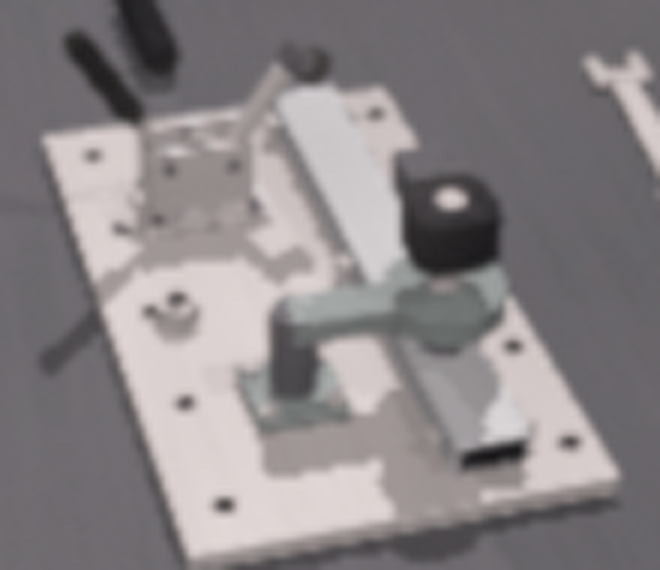

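```bash
python3 - <<'E'
from h import *
a=cam("scene");b=cam("side")
P=lambda U,V:((U+.5)/6-.5+210,(V+.5)/5-.5+130)
Q=lambda U,V:((U+.5)/6-.5+220,(V+.5)/6-.5+155)
for n,p,q,z in [("nl",(55,440),(190,558),.012),("nr",(405,590),(618,480),.012),("fr",(717,195),(385,88),.012),("fl",(390,85),(45,135),.012),("knobtop",(405,325),(450,198),.122),("tip",(328,45),(78,42),.1)]:
    print(n,onz(a,*P(*p),z).round(4),onz(b,*Q(*q),z).round(4),*[np.round(t,4) for t in tri([ray(a,*P(*p)),ray(b,*Q(*q))])])
E
```

```text
nl [ 0.5132 -0.1286  0.012 ] [ 0.5109 -0.1306  0.012 ] [ 0.5114 -0.1267  0.0083] [0.0001 0.0001]
nr [ 0.7319 -0.1169  0.012 ] [ 0.7271 -0.1165  0.012 ] [ 0.7296 -0.1129  0.0071] [0.0012 0.0012]
fr [0.7039 0.2641 0.012 ] [0.7028 0.2622 0.012 ] [0.7035 0.2654 0.0103] [0.0002 0.0002]
fl [0.4852 0.2465 0.012 ] [0.4845 0.2499 0.012 ] [0.4849 0.2467 0.013 ] [0.001 0.001]
knobtop [ 0.6623 -0.0165  0.122 ] [ 0.663  -0.0171  0.122 ] [ 0.6627 -0.0173  0.1225] [0.0004 0.0004]
tip [0.4797 0.1842 0.1   ] [0.5042 0.2082 0.1   ] [0.4986 0.1557 0.1319] [0.001 0.001]
```

```bash
cat >> h.py <<'E'
def rel(X,yaw=None,s=None):
    s=s or env.observe(); Rt=rot(s["eef_rot"]); 
    out=(Rt.T@(np.array(X)-s["tool_pos"]))
    return out.round(4)
def yawy(s=None):
    s=s or env.observe(); y=rot(s["eef_rot"])[:,1]; return np.arctan2(y[1],y[0])
E
python3 - <<'E'
from h import *
s=env.observe(); print(rot(s["eef_rot"]).round(3)); print(yawy())
print(rel([.53,.16,.30]),rel([.2155,.532,.30]))
a=cam("scene");print(onz(a,271,88,.16))
E
```

```text
[[-0.001  0.375  0.927]
 [-0.001  0.927 -0.375]
 [-1.    -0.002 -0.   ]]
1.186060043289101
[-0.0952 -0.2273  0.4312] [-0.0954 -0.0006  0.0001]
[0.38610587 0.36588556 0.16      ]
```

Request:
step_arm(jaw=[0, 0, 0, 0, 0], xyz=[[-0.05, 0, 0], [-0.095, 0, 0.02], [-0.095, -0.02, 0.065], [-0.095, -0.04, 0.11], [-0.095, -0.06, 0.155]], roll=[0, -0.1, -0.2, -0.3, -0.4])

```text
time_s: 0.65
tool_pos: [0.3378, 0.4181, 0.3007]
eef_rot: [0.707, -0.007, 0.707, 0.007]
contact_force: [0.7, 0.6, 0.6]
gripper_width: 0.0939
```

```bash
python3 - <<'E'
from h import *
print(rel([.53,.16,.30]),yawy(),env.observe()["tool_pos"])
E
```

```text
[ 0.0007 -0.262   0.1869] 1.591379340870966 [0.33778099 0.41805622 0.3006822 ]
```

Request:
step_arm(jaw=[0, 0, 0, 100, 255], xyz=[[0, -0.04, 0.028], [0, -0.08, 0.056], [0, -0.12, 0.084], [0, -0.16, 0.112], [0, -0.2, 0.14]], roll=[-0.05, -0.05, -0.05, -0.05, -0.05])

```text
time_s: 1.15
tool_pos: [0.4806, 0.2195, 0.3002]
eef_rot: [0.707, -0.023, 0.707, 0.023]
contact_force: [0.2, -0.1, 0.2]
gripper_width: 0.0814
```

Request:
step_arm(jaw=[255, 255, 255, 255, 255], xyz=[[0, -0.03, 0.02], [0, -0.06, 0.04], [0, -0.06, 0.04], [0, -0.06, 0.04], [0, -0.06, 0.04]], roll=[0, 0, 0, 0, 0])

```text
time_s: 1.65
tool_pos: [0.5231, 0.1648, 0.3002]
eef_rot: [0.706, -0.023, 0.707, 0.024]
contact_force: [0.6, 0.0, -0.5]
gripper_width: 0.0415
```

```bash
python3 - <<'E'
from h import *
s=env.observe();print(s["tool_pos"],yawy(),s["gripper_width"])
im=env.camera("wrist");cv2.imwrite("pics/c_w.png",im[:,:,::-1])
c=cam("wrist",s)
for n,X in [("tip",(.4986,.1557,.132)),("knob",(.6625,-.017,.122)),("nl",(.511,-.13,.012))]: print(n,proj(c,X))
np.save("c_s.npy",np.r_[s["tool_pos"],s["eef_rot"]])
E
```

```text
[0.52313492 0.16484195 0.30020472] 1.6369186688108643 0.04151456931382456
tip [247.64146    151.86340992]
knob [103.15407673 271.09865529]
nl [ 55.43595496 136.29456066]
```

View pics/c_w.png

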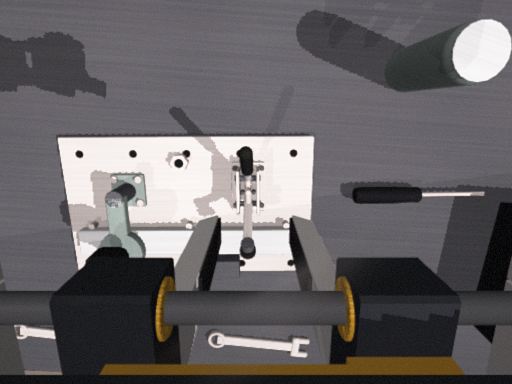

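The wrist view shows the handle grip near (246,160), the raised arm running down to the pad at (248,248), and the screw clamp pillar at (122,190). The fingers are still shutting. I'll zoom in on the toggle.

```bash
python3 - <<'E'
import cv2
a=cv2.imread("pics/c_w.png")[135:265,170:330];cv2.imwrite("pics/c2.png",cv2.resize(a,None,fx=4.6,fy=4.6,interpolation=2))
from h import *
v=np.load("c_s.npy");c=cam("wrist",dict(tool_pos=v[:3],eef_rot=v[3:]))
for yaw in (0.0,.035,.07,.105):
    x=np.array([np.cos(yaw),np.sin(yaw),0]);y=np.array([-x[1],x[0],0])
    T=np.array([.4986,.1557,.012])+x*(.046+.026)
    g=lambda l:(proj(c,T+l[0]*x+l[1]*y+[0,0,l[2]])-[170,135])*4.6
    print(yaw,T.round(4),[g(l).round(0) for l in [(-.026,0,.04),(-.072,0,.12),(.012,-.025,.05),(.012,.025,.05),(-.0375,-.025,.01),(-.0375,.025,.01),(.0375,-.025,.01),(.0375,.025,.01)]])
E
```

```text
0.0 [0.5706 0.1557 0.012 ] [array([354., 193.]), array([357.,  78.]), array([263., 317.]), array([428., 328.]), array([280., 133.]), array([436., 143.]), array([269., 354.]), array([419., 364.])]
0.035 [0.5706 0.1582 0.012 ] [array([359., 193.]), array([357.,  78.]), array([272., 320.]), array([437., 325.]), array([284., 136.]), array([440., 140.]), array([281., 357.]), array([431., 362.])]
0.07 [0.5704 0.1607 0.012 ] [array([364., 193.]), array([357.,  78.]), array([282., 323.]), array([447., 323.]), array([288., 138.]), array([443., 138.]), array([292., 360.]), array([442., 360.])]
0.105 [0.5702 0.1632 0.012 ] [array([370., 193.]), array([357.,  78.]), array([292., 326.]), array([457., 320.]), array([291., 141.]), array([447., 135.]), array([304., 362.]), array([454., 357.])]
```

View pics/c2.png

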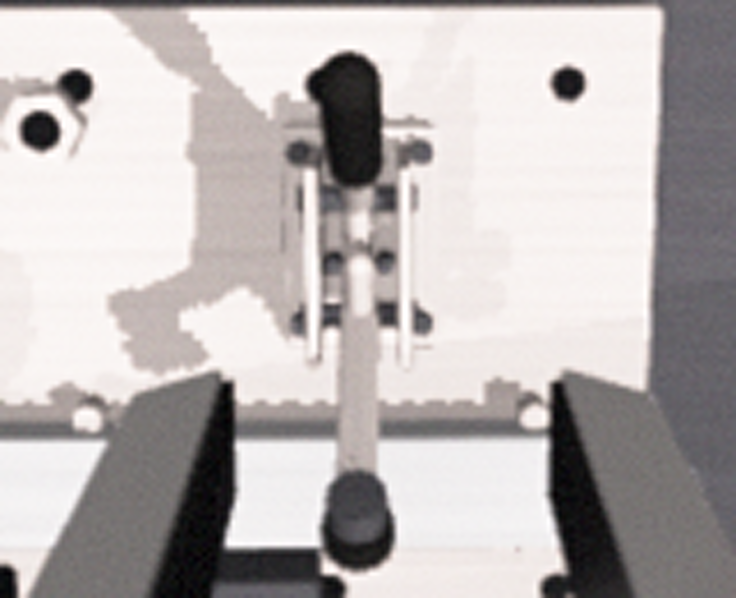

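```bash
python3 - <<'E'
from h import *
s=env.observe();print(s["tool_pos"],s["gripper_width"],s["joint_positions"].round(3))
print(rel([.536,.158,.17]),rel([.536,.158,.127]))
E
```

```text
[0.52307042 0.16510592 0.300372  ] 0.037225124940934384 [ 0.148  0.093  1.477  0.     1.572 -1.49 ]
[ 0.1304 -0.008   0.0125] [ 0.1734 -0.008   0.0125]
```

Request:
step_arm(jaw=[255, 255, 255, 255, 255], xyz=[[0.03, -0.008, 0.0125], [0.07, -0.008, 0.0125], [0.11, -0.008, 0.0125], [0.13, -0.008, 0.0125], [0.13, -0.008, 0.0125]], roll=[0, 0, 0, 0, 0])

```text
time_s: 2.2
tool_pos: [0.533, 0.1577, 0.1664]
eef_rot: [0.704, -0.024, 0.71, 0.024]
contact_force: [-0.7, 0.5, -0.4]
gripper_width: 0.001
```

Request:
step_arm(jaw=[255, 255, 255, 255, 255], xyz=[[0.015, 0, 0], [0.03, 0, 0], [0.043, 0, 0], [0.043, 0, 0], [0.043, 0, 0]], roll=[0, 0, 0, 0, 0])

```text
time_s: 2.7
tool_pos: [0.5368, 0.1568, 0.1273]
eef_rot: [0.707, -0.023, 0.707, 0.023]
contact_force: [-0.4, -0.3, -0.4]
gripper_width: 0.0005
```

```bash
python3 - <<'E'
from h import *
s=env.observe();print(s["tool_pos"],s["gripper_width"],s["contact_force"])
for n in ("wrist","side"):
    im=env.camera(n)
    if n=="side": im=cv2.resize(im[130:260,200:340],None,fx=4,fy=4)
    cv2.imwrite(f"pics/d_{n}.png",im[:,:,::-1])
E
```

```text
[0.53677665 0.15684046 0.12726225] 0.000489009679538616 [-0.43758503 -0.34431009 -0.44943593]
```

View pics/d_wrist.png

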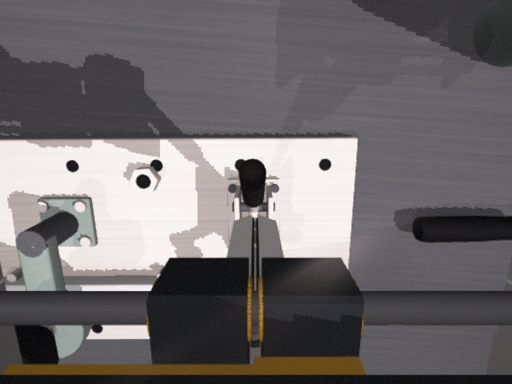

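View pics/d_side.png

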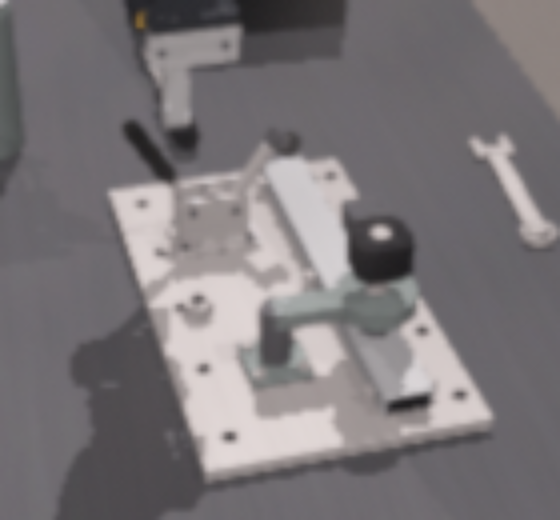

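Request:
step_arm(jaw=[255, 255, 255, 255, 255], xyz=[[0, 0, -0.01], [0, 0, -0.018], [0.005, 0, -0.028], [0.012, 0, -0.037], [0.019, 0, -0.044]], roll=[0, 0, 0, 0, 0])

```text
time_s: 3.3
tool_pos: [0.4932, 0.154, 0.1091]
eef_rot: [0.708, -0.023, 0.706, 0.023]
contact_force: [1.9, 0.0, 4.5]
gripper_width: 0.0005
```

Request:
step_arm(jaw=[255, 255, 255, 255, 255], xyz=[[0.008, 0, -0.007], [0.017, 0, -0.013], [0.027, 0, -0.0175], [0.034, 0, -0.02], [0.039, 0, -0.021]], roll=[0, 0, 0, 0, 0])

```text
time_s: 3.8
tool_pos: [0.4692, 0.1525, 0.0672]
eef_rot: [0.705, -0.023, 0.709, 0.023]
contact_force: [-0.5, -0.2, 5.2]
gripper_width: 0.0004
```

```bash
python3 - <<'E'
from h import *
for n in ("wrist","side"):
    im=env.camera(n)
    if n=="side": im=cv2.resize(im[130:260,200:340],None,fx=4,fy=4)
    cv2.imwrite(f"pics/e_{n}.png",im[:,:,::-1])
s=env.observe();print(s["tool_pos"],s["gripper_width"],s["contact_force"])
E
```

```text
[0.46996722 0.15255367 0.06787511] 0.0003819512399694575 [-0.20853235  0.25370494 -0.64126642]
```

View pics/e_wrist.png

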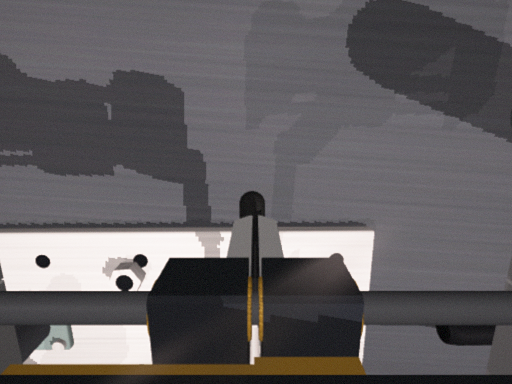

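View pics/e_side.png

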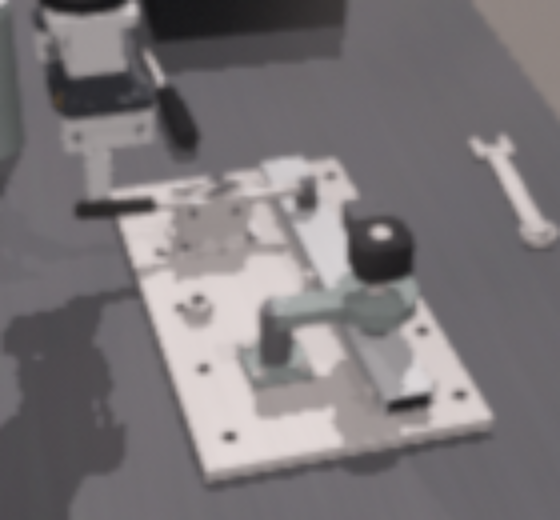

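The handle is nearly level, its tip at (80,208) in the crop, with the pad on the tube. The force has dropped, so it is over centre. I'll press on gently to the stop.

Request:
step_arm(jaw=[255, 255, 255, 255], xyz=[[0.002, 0, 0], [0.004, 0, 0], [0.005, 0, 0], [0.005, 0, 0]], roll=[0, 0, 0, 0])

```text
time_s: 4.3
tool_pos: [0.4715, 0.1527, 0.0665]
eef_rot: [0.706, -0.023, 0.707, 0.023]
contact_force: [-6.7, -0.9, 16.8]
gripper_width: 0.0006
```

Request:
step_arm(jaw=[255, 255, 255, 255, 255], xyz=[[-0.02, 0, 0], [-0.06, 0, 0], [-0.1, 0, 0], [-0.15, 0, 0], [-0.19, 0, 0]], roll=[0, 0, 0, 0, 0])

```text
time_s: 4.8
tool_pos: [0.4724, 0.1527, 0.2572]
eef_rot: [0.707, -0.023, 0.706, 0.023]
contact_force: [0.8, -0.8, -0.8]
gripper_width: 0.0004
```

```bash
python3 - <<'E'
from h import *
im=env.camera("side")
im=cv2.resize(im[130:260,200:340],None,fx=4,fy=4)
cv2.imwrite(f"pics/f_side.png",im[:,:,::-1])
s=env.observe();print(s["tool_pos"],rel([.6625,-.017,.25]))
E
```

```text
[0.47651454 0.15337595 0.26475546] [ 0.0172 -0.1822  0.1742]
```

View pics/f_side.png

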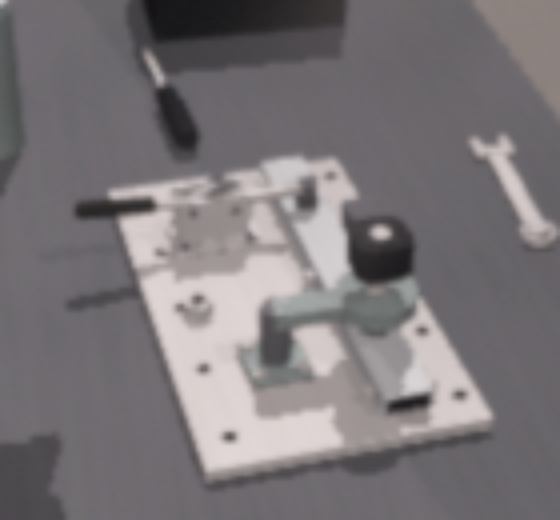

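With nothing touching it, the handle stays down, tip at (80,208), and the pad is on the tube. Next I'll move to the knob, opening and turning on the way.

Request:
step_arm(jaw=[0, 0, 0, 0, 0], xyz=[[0.015, -0.036, 0.035], [0.015, -0.072, 0.07], [0.015, -0.108, 0.105], [0.015, -0.144, 0.14], [0.015, -0.18, 0.174]], roll=[0.14, 0.28, 0.42, 0.56, 0.7])

```text
time_s: 5.35
tool_pos: [0.6567, -0.0153, 0.2387]
eef_rot: [0.671, 0.223, 0.671, -0.223]
contact_force: [1.4, 1.0, 0.4]
gripper_width: 0.0368
```

Request:
step_arm(jaw=[0, 0, 0, 0, 0], xyz=[[0, 0, 0], [0, 0, 0], [0, 0, 0], [0, 0, 0], [0, 0, 0]], roll=[0.14, 0.28, 0.42, 0.56, 0.7])

```text
time_s: 5.85
tool_pos: [0.6554, -0.0141, 0.2385]
eef_rot: [0.554, 0.439, 0.554, -0.439]
contact_force: [1.0, 0.5, -0.0]
gripper_width: 0.077
```

Request:
step_arm(jaw=[0, 0, 0, 0, 0], xyz=[[0, 0, 0], [0, 0, 0], [0, 0, 0], [0, 0, 0], [0, 0, 0]], roll=[0.14, 0.28, 0.42, 0.56, 0.7])

```text
time_s: 6.35
tool_pos: [0.6554, -0.0139, 0.2386]
eef_rot: [-0.37, -0.602, -0.37, 0.603]
contact_force: [-1.0, -0.0, 0.6]
gripper_width: 0.0946
```

Request:
step_arm(jaw=[0, 0, 0, 0, 0], xyz=[[0, 0, 0], [0, 0, 0], [0, 0, 0], [0, 0, 0], [0, 0, 0]], roll=[0.14, 0.28, 0.42, 0.56, 0.7])

```text
time_s: 6.85
tool_pos: [0.6554, -0.0139, 0.2386]
eef_rot: [-0.141, -0.693, -0.141, 0.693]
contact_force: [-0.3, -0.1, 0.2]
gripper_width: 0.0936
```

Request:
step_arm(jaw=[0, 0, 0, 0], xyz=[[0, 0, 0], [0, 0, 0], [0, 0, 0], [0, 0, 0]], roll=[0.14, 0.28, 0.34, 0.34])

```text
time_s: 7.25
tool_pos: [0.6554, -0.0139, 0.2387]
eef_rot: [-0.024, -0.706, -0.024, 0.707]
contact_force: [0.3, 0.2, -0.2]
gripper_width: 0.0942
```

```bash
python3 - <<'E'
from h import *
s=env.observe();print(s["tool_pos"],yawy(s),s["gripper_width"],s["joint_positions"].round(3))
im=env.camera("wrist");cv2.imwrite("pics/g_w.png",im[:,:,::-1])
c=cam("wrist",s); print(proj(c,(.6625,-.017,.122)))
np.save("g_s.npy",np.r_[s["tool_pos"],s["eef_rot"]])
E
```

```text
[ 0.65539247 -0.01393828  0.238701  ] -1.5038113965305144 0.09417789437325425 [-0.153  0.355  1.285  0.     1.502  1.351]
[258.74687321 176.72192651]
```

View pics/g_w.png

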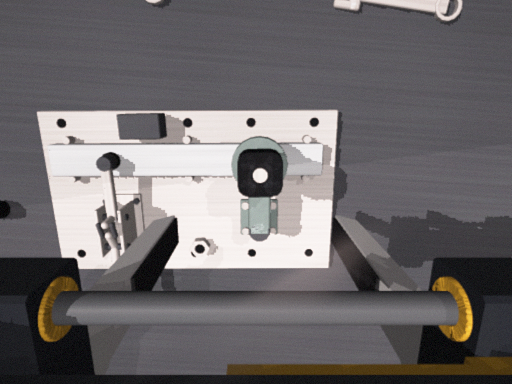

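The wrist view shows the square knob's white centre at about (260,176), nearly aligned with the image. I'll measure its angle and centre.

```bash
python3 - <<'E'
from h import *
im=cv2.imread("pics/g_w.png");v=np.load("g_s.npy");c=cam("wrist",dict(tool_pos=v[:3],eef_rot=v[3:]))
r=im[135:210,220:300];cv2.imwrite("pics/g2.png",cv2.resize(r,None,fx=7,fy=7,interpolation=2))
g=cv2.cvtColor(im,cv2.COLOR_BGR2GRAY)
m=((g<60)*255).astype(np.uint8);m[:135]=0;m[210:]=0;m[:,:220]=0;m[:,300:]=0
cs,_=cv2.findContours(m,0,1);k=max(cs,key=cv2.contourArea);print(cv2.minAreaRect(k),cv2.contourArea(k))
w=((g>170)*255).astype(np.uint8)[165:188,248:272];M=cv2.moments(w,True);d=(M["m10"]/M["m00"]+248,M["m01"]/M["m00"]+165);print("dot",d,M["m00"])
C=onz(c,*d,.122);print(C)
# corner rect mapped to world
h=cv2.boxPoints(cv2.minAreaRect(k));W=[onz(c,*p,.122)[:2].round(4) for p in h];print(W)
for i in range(4):
    e=W[(i+1)%4]-W[i];print(np.linalg.norm(e).round(4),np.arctan2(e[1],e[0]).round(3))
E
```

```text
((260.0, 172.5), (47.0, 44.0), 90.0) 1911.0
dot (259.6927710843373, 175.10843373493975) 166.0
[ 0.66414695 -0.01779658  0.122     ]
[array([0.6879, 0.0044]), array([ 0.6907, -0.037 ]), array([ 0.6448, -0.0411]), array([0.6419, 0.0019])]
0.0415 -1.503
0.0461 -3.053
0.0431 1.638
0.0461 0.054
```

View pics/g2.png

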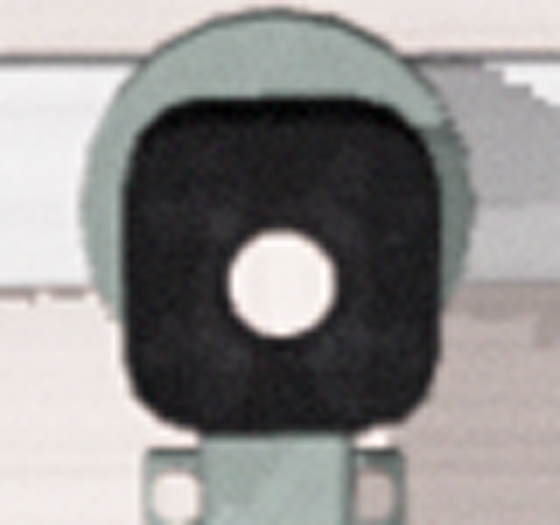

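```bash
python3 - <<'E'
from h import *
s=env.observe();print(s["tool_pos"],rel([.6636,-.0175,.16]),rel([.6636,-.0175,.09]))
E
```

```text
[ 0.65540001 -0.01393598  0.23877642] [ 0.0788  0.0041 -0.008 ] [ 0.1488  0.0041 -0.0081]
```

Request:
step_arm(jaw=[0, 0, 0, 0, 0], xyz=[[0.02, 0.004, -0.008], [0.05, 0.004, -0.008], [0.079, 0.004, -0.008], [0.079, 0.004, -0.008], [0.079, 0.004, -0.008]], roll=[0, 0, 0, 0, 0])

```text
time_s: 7.8
tool_pos: [0.6634, -0.0174, 0.16]
eef_rot: [-0.024, -0.706, -0.024, 0.707]
contact_force: [0.3, 0.2, 0.2]
gripper_width: 0.0938
```

```bash
python3 - <<'E'
from h import *
s=env.observe();print(s["tool_pos"],yawy(s))
im=env.camera("wrist");cv2.imwrite("pics/i_w.png",im[:,:,::-1])
c=cam("wrist",s);g=cv2.cvtColor(im,cv2.COLOR_RGB2GRAY)
p=proj(c,(.6636,-.0175,.122));print(p)
x,y=p.astype(int);w=((g>170)*255).astype(np.uint8)[y-18:y+19,x-18:x+19];M=cv2.moments(w,True);d=(M["m10"]/M["m00"]+x-18,M["m01"]/M["m00"]+y-18);print(d,M["m00"],onz(c,*d,.122));C=onz(c,*d,.122);C[2]=.09;print(rel(C,s=s))
E
```

```text
[ 0.66342097 -0.01736893  0.15998067] -1.5032972191717962
[255.36135476 208.98955799]
(np.float64(255.87900355871886), np.float64(208.3879003558719)) 281.0 [ 0.66408377 -0.01784371  0.122     ]
[ 0.07    0.0005 -0.0007]
```

View pics/i_w.png

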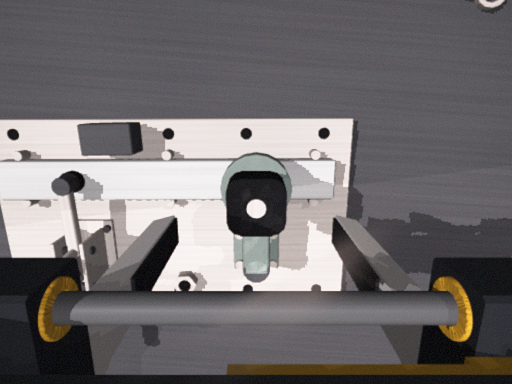

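The knob is centred between the fingers, its dot at (256,208), and square to them. I'll descend 70 mm and grip.

Request:
step_arm(jaw=[0, 0, 0, 0, 0], xyz=[[0.02, 0.0005, -0.0005], [0.045, 0.0005, -0.0005], [0.07, 0.0005, -0.0005], [0.07, 0.0005, -0.0005], [0.07, 0.0005, -0.0005]], roll=[0, 0, 0, 0, 0])

```text
time_s: 8.35
tool_pos: [0.6655, -0.018, 0.0923]
eef_rot: [0.024, 0.708, 0.024, -0.706]
contact_force: [0.8, 0.1, 0.1]
gripper_width: 0.0941
```

Request:
step_arm(jaw=[255, 255, 255, 255, 255], xyz=[[0, 0, 0], [0, 0, 0], [0, 0, 0], [0, 0, 0], [0, 0, 0]], roll=[0, 0, 0, 0, 0], force=40)

```text
time_s: 8.85
tool_pos: [0.6644, -0.0179, 0.0908]
eef_rot: [0.024, 0.707, 0.024, -0.707]
contact_force: [-0.6, 0.4, 0.5]
gripper_width: 0.057
```

Request:
step_arm(jaw=[255, 255, 255, 255, 255], xyz=[[0, 0, 0], [0, 0, 0], [0, 0, 0], [0, 0, 0], [0, 0, 0]], roll=[0, 0, 0, 0, 0])

```text
time_s: 9.35
tool_pos: [0.6643, -0.0181, 0.0904]
eef_rot: [-0.024, -0.707, -0.024, 0.707]
contact_force: [-0.2, -1.8, 0.1]
gripper_width: 0.0437
```

```bash
python3 - <<'E'
from h import *
s=env.observe();print(s["tool_pos"],yawy(s),s["gripper_width"],s["contact_force"],s["wrist_torque"],s["joint_positions"].round(3))
E
```

```text
[ 0.66427342 -0.01813715  0.09039549] -1.5040263458594456 0.0437490813084411 [-0.2005444  -1.82083105  0.06297839] [-0.12426435  0.16398765  0.15536609] [-0.157  0.496  1.404 -0.     1.242  1.347]
```

Gripped at 43.7 mm. Now I'll twist anticlockwise, which is negative roll.

Request:
step_arm(jaw=[255, 255, 255, 255, 255], xyz=[[0, 0, 0], [0, 0, 0], [0, 0, 0], [0, 0, 0], [0, 0, 0]], roll=[-0.1, -0.2, -0.3, -0.4, -0.5])

```text
time_s: 9.85
tool_pos: [0.6642, -0.0185, 0.0904]
eef_rot: [-0.199, -0.678, -0.199, 0.679]
contact_force: [-1.6, -2.1, 1.0]
gripper_width: 0.0435
```

```bash
python3 - <<'E'
from h import *
s=env.observe();print(s["tool_pos"],yawy(s),s["gripper_width"],s["contact_force"],s["wrist_torque"])
im=env.camera("wrist");cv2.imwrite("pics/j_w.png",im[:,:,::-1])
E
```

```text
[ 0.6641891  -0.01845187  0.09038443] -1.0004133574794511 0.04348900842051049 [-1.61685704 -2.12175655  0.96140317] [-0.44839563  0.07554338 -0.23809614]
```

View pics/j_w.png

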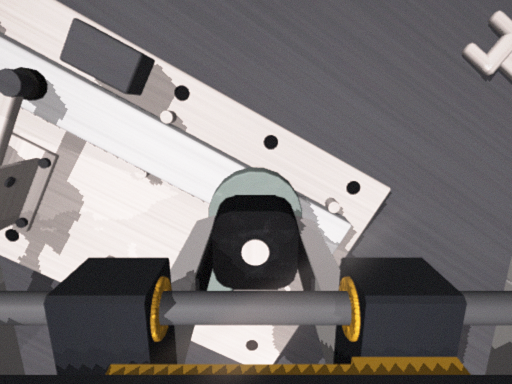

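The knob turned with the gripper and is still square to the fingers, so it has broken loose. I'll turn a further 2.8 rad.

Request:
step_arm(jaw=[255, 255, 255, 255, 255], xyz=[[0, 0, 0], [0, 0, 0], [0, 0, 0], [0, 0, 0], [0, 0, 0]], roll=[-0.14, -0.28, -0.42, -0.56, -0.7])

```text
time_s: 10.4
tool_pos: [0.6647, -0.0186, 0.0904]
eef_rot: [0.42, 0.569, 0.419, -0.569]
contact_force: [0.7, -2.1, -0.5]
gripper_width: 0.0438
```

Request:
step_arm(jaw=[255, 255, 255, 255, 255], xyz=[[0, 0, 0], [0, 0, 0], [0, 0, 0], [0, 0, 0], [0, 0, 0]], roll=[-0.14, -0.28, -0.42, -0.56, -0.7])

```text
time_s: 10.9
tool_pos: [0.6651, -0.0186, 0.0904]
eef_rot: [0.59, 0.391, 0.589, -0.391]
contact_force: [1.2, -2.4, -0.8]
gripper_width: 0.0439
```

Request:
step_arm(jaw=[255, 255, 255, 255, 255], xyz=[[0, 0, 0], [0, 0, 0], [0, 0, 0], [0, 0, 0], [0, 0, 0]], roll=[-0.14, -0.28, -0.42, -0.56, -0.7])

```text
time_s: 11.4
tool_pos: [0.6654, -0.0183, 0.0904]
eef_rot: [0.688, 0.165, 0.687, -0.165]
contact_force: [2.4, -0.6, -2.4]
gripper_width: 0.0437
```

Request:
step_arm(jaw=[255, 255, 255, 255, 255], xyz=[[0, 0, 0], [0, 0, 0], [0, 0, 0], [0, 0, 0], [0, 0, 0]], roll=[-0.14, -0.28, -0.42, -0.56, -0.7])

```text
time_s: 11.9
tool_pos: [0.6654, -0.0179, 0.0904]
eef_rot: [0.703, -0.081, 0.702, 0.081]
contact_force: [3.0, -0.3, -1.3]
gripper_width: 0.0437
```

Request:
step_arm(jaw=[255, 255], xyz=[[0, 0, 0], [0, 0, 0]], roll=[0, 0])

```text
time_s: 12.1
tool_pos: [0.6654, -0.0179, 0.0904]
eef_rot: [0.704, -0.078, 0.702, 0.078]
contact_force: [5.4, -1.2, -3.4]
gripper_width: 0.0436
```

```bash
python3 - <<'E'
from h import *
s=env.observe();print(s["tool_pos"],yawy(s),s["gripper_width"],s["contact_force"],s["wrist_torque"],s["joint_positions"].round(3))
im=env.camera("wrist");cv2.imwrite("pics/k_w.png",im[:,:,::-1])
E
```

```text
[ 0.66536296 -0.01786611  0.09039884] 1.7921489221698745 0.04356829142507101 [ 5.39795586 -1.15236551 -3.41512058] [ 0.02467191 -0.75351116  0.00458384] [-0.157  0.497  1.403  0.     1.239 -1.949]
```

View pics/k_w.png

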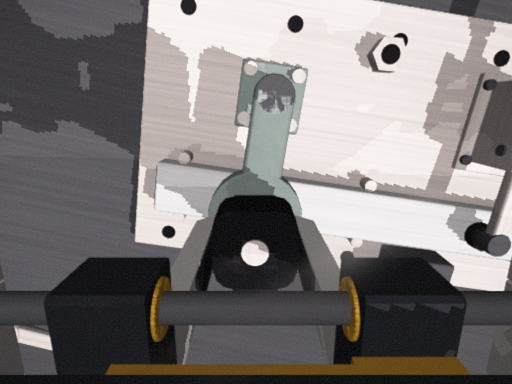

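The fingers turned 3.296 rad in all with the knob square between the pads. Now I'll release and lift.

Request:
step_arm(jaw=[0, 0, 0, 0, 0], xyz=[[0, 0, 0], [0, 0, 0], [0, 0, 0], [0, 0, 0], [0, 0, 0]], roll=[0, 0, 0, 0, 0])

```text
time_s: 12.65
tool_pos: [0.6641, -0.0178, 0.0905]
eef_rot: [0.702, -0.079, 0.703, 0.079]
contact_force: [0.4, -0.3, 0.2]
gripper_width: 0.0804
```

Request:
step_arm(jaw=[0, 0, 0, 0, 0], xyz=[[0, 0, 0], [0, 0, 0], [0, 0, 0], [0, 0, 0], [0, 0, 0]], roll=[0, 0, 0, 0, 0])

```text
time_s: 13.15
tool_pos: [0.6643, -0.0179, 0.0905]
eef_rot: [0.703, -0.079, 0.703, 0.079]
contact_force: [-0.2, -0.4, 0.3]
gripper_width: 0.0938
```

Request:
step_arm(jaw=[0, 0, 0, 0, 0], xyz=[[-0.02, 0, 0], [-0.05, 0, 0], [-0.09, 0, 0], [-0.13, 0, 0], [-0.16, 0, 0]], roll=[0, 0, 0, 0, 0])

```text
time_s: 13.65
tool_pos: [0.6651, -0.018, 0.2537]
eef_rot: [0.704, -0.08, 0.701, 0.079]
contact_force: [0.5, 0.4, -0.4]
gripper_width: 0.0939
```

Request:
step_arm(jaw=[0, 0, 0, 0, 0], xyz=[[0, 0, -0.03], [0, 0, -0.07], [0, 0, -0.1], [0, 0, -0.1], [0, 0, -0.1]], roll=[0, 0, 0, 0, 0])

```text
time_s: 14.15
tool_pos: [0.567, -0.0404, 0.251]
eef_rot: [0.703, -0.079, 0.702, 0.079]
contact_force: [1.0, -0.0, 0.6]
gripper_width: 0.0943
```

```bash
python3 - <<'E'
from h import *
for n in ("wrist","side","scene"):
    s=env.observe()
    im=env.camera(n)
    cv2.imwrite(f"pics/l0_{n}.png",im[:,:,::-1])
    if n=="side": im=cv2.resize(im[130:260,200:340],None,fx=5.5,fy=4.5,interpolation=2)
    if n=="scene": im=cv2.resize(im[130:250,210:340],None,fx=6,fy=5,interpolation=2)
    cv2.imwrite(f"pics/l_{n}.png",im[:,:,::-1])
    if n=="wrist": np.save("l_s.npy",np.r_[s["tool_pos"],s["eef_rot"]])
print(s["tool_pos"],yawy(s),s["gripper_width"],s["contact_force"],s["time_s"])
E
```

```text
[ 0.56796348 -0.04019951  0.25084217] 1.7961638206715747 0.09389447486646818 [-0.41969218 -0.88086455 -0.14103741] 14.25
```

View pics/l_wrist.png

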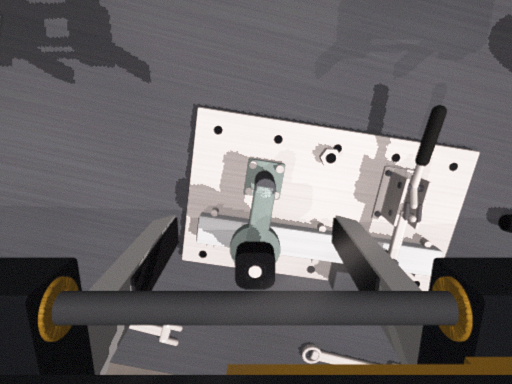

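View pics/l_side.png

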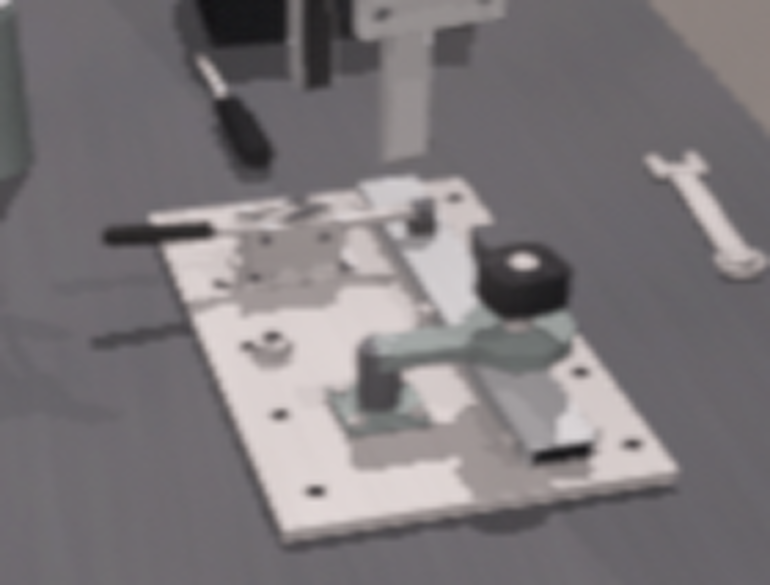

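View pics/l_scene.png

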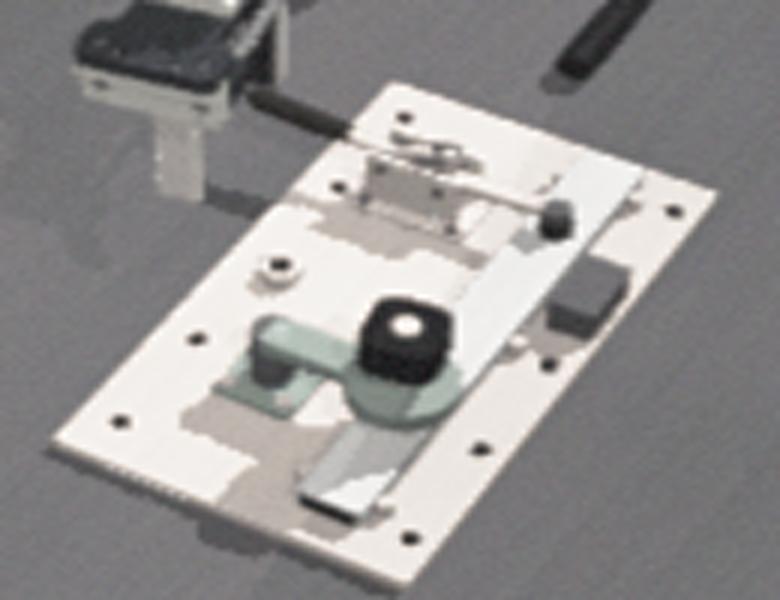

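The tube end, nut, block and screwdriver sit at the same pixels as in the first picture, for example the tube end at (330,500). The handle is down and the pad at (555,215) is on the tube. In the wrist view the knob, at (255,266), is square to the tool at its new yaw. I'll hand in.

```bash
python3 - <<'E'
from rig import env
print(env.finish_job())
E
```

```text
the job is handed in; nothing more can be done
None
```

The job is done in the order asked and handed in at about 14 s of the 72 s allowed.

- **Toggle clamp:** I pushed the handle over centre to its stop with the shut fingers, at about 17 N on the stop. With the arm away, the pictures show it still down and the pad on the tube.
- **Knob:** I gripped it across the flats at 40 N and twisted it anticlockwise through 3.30 rad, measured at the tool. It stayed square between the pads, so I saw no slip. Sideways force reached about 6 N at the end of the turn.
- **Final checks:** The gripper is open and clear, with its tips about 0.25 m above the bench. The tube, nut, block and screwdriver look unmoved compared with the first pictures. I did not compare the can and rule closely, but the arm never went near the rule and passed well above the can. No check failed or disagreed.

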